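# Clear and check the sprung hatch

## Robot

A 6-joint arm with a two-finger parallel gripper is mounted at the origin on a cart in front of the work surface, level with it; the furniture and walls round the work are solid. World frame = base frame: x ahead of the robot, y to its left, z up, the work surface at z = 0. Lengths are in mm, angles in rad, forces in N, time in s.
With the tool pointing down it reaches from about 275 to 750 mm from the base axis. Payload 10.2 kg.
Tool frame: the origin (TCP) lies between the finger pads; the fingertips stand ctrl.tips_ahead ahead of it and the grasp point (between the pads) lies 8 mm behind it (ctrl.tips_ahead is the distance from the TCP to the fingertips, in mm); z points along the fingers, y is the direction in which the jaws open and shut (so a half turn about z gives the same grasp; the last joint's range is limited). The gripper opens to 85 mm and grips with 20 to 120 N. Pads are 22 mm wide; open, the fingers measure 114 mm over their backs; the gripper's body (76 mm by 85 mm) begins 54 mm behind the grasp point. The pads swing forward as they close: fully open they stand 13 mm farther back than shut.
Start: joints at [1.125, 0.313, 1.498, -0, 1.331, -0.223], TCP at [116.017, 512.027, 242.294] pointing down, gripper open.
Joint ranges: [-2.94, 2.94], [-0.97, 2.17], [0.19, 2.56], [-1.23, 4.37], [0.02, 3.11], [-2.88, 2.88]. Speed limits (rad/s): [2.39, 2.39, 3.01, 3.14, 3.14, 3.14].

## Interface

Orientations are given as a unit quaternion [w, x, y, z].
In Python, from rig import ctrl gives the robot as it stands. The module is installed in compiled form; this text tells all that it offers.
- The arm moves only by the tool move_arm, never from a script. Its argument "motion" is a list of rows, each an object with "offset": the shift along the tool's x, y, z in m, a list of three; "angular": the turn, a rotation vector about the tool's x, y, z in degrees, a list of three; "jaw": the finger opening in m, from 0 to 0.0854. In form: [{"offset": [tx, ty, tz], "angular": [ax, ay, az], "jaw": jaw}, ...]. A call has 1 to 5 rows; each row is the pose to reach, as a shift and turn from the pose commanded when the call began, along the tool's axes at that moment; what a row does not reach only later rows make up. A row lasts 1/8 s, in which the tool goes at most 62.5 mm and 10.7 degrees, less where a joint would pass 70% of its speed; a pose out of reach is approached as far as the arm can. A call with a gripper value outside its range is refused whole. The fingers move at their own pace and stop on an object; "squeeze" is the grip in N (left out, the last holds). Time passes only in rows, so rows that repeat a pose let the fingers close. It gives the time, the measured TCP pose, the force and the opening at its end, in the units of the state.
- ctrl.sense(): the state, without advancing time (a new reading comes with each control period).
- ctrl.capture(name): name is "scene" or "side" or "wrist"; returns a dict with "img" (400x640x3 uint8, red, green, blue), "intrinsics" (3x3 intrinsics, pixels), "rvec" (rotation vector, rad) and "tvec" (3), from world to camera coordinates, as OpenCV has them. Camera axes: x right, y down, z forward; pixel columns grow to the right and rows downward; lengths in mm; the calibration is good to about 2 mm. A picture is of the moment at which its call begins. There is no depth.
- ctrl.finish_job(): hands the job in, once; it reports no verdict.
The state is a dict: "time_s": time; "joints": joint angles; "dq": joint speeds; "tau": joint torques, N m; "eef_pos": TCP position; "ee_rot": TCP orientation; "force": force on the tool from outside, world axes, zero at the start; "wrist_torque": the same for the moment, N m; "grip_width": opening from 0.0 (shut) to 1.0 (fully open).
Only numpy, scipy, OpenCV 4.12 (cv2) and the standard library are available. Lean on these libraries where they do the work, as an engineer would, in place of code of your own. Each camera call takes 0.05 s, during which the arm holds its last target. There are 200 camera calls.

## Task

I want to check the spring of the blue hatch on the specimen cabinet: first take the orange ear defenders off the hatch and hang them by the headband over the bar of the rail stand, one cup on each side. Then lift the hatch by its steel grip bar past the red balance mark on the scale, keeping hold so that it does not fly open, bring it back down into the yellow zone just below the mark and finish while still holding it there in the gripper, without letting go. Leave the other things on the bench where they are.

Things in the scene. Friction and masses are not known exactly. Their poses are not given: they have to be found in the camera images.
- headband_pad (a point): Centre of the black cushion under the crown of the orange ear defenders (0.11 to 0.23 kg), where to grasp, across x. Cushion 24 (x) x 50 (y) x 36 (z) mm. The ear defenders stand on their two cups on the shut hatch: 150 mm tall, 157 wide along y, 60 deep along x. This point is 130 mm above the cups' underside, 20 mm below the headband's top. Gap between the cups 74 mm. z up.
- ear_defenders: The ear defenders themselves; origin at the centre of the underside between the two cups, same axes as point headband_pad.
- rail_bar (a point): Middle of the rail's horizontal steel bar, on its axis, 140 mm above the bench. The bar, 12 mm in diameter, runs 240 mm along this point's y between two posts (16 mm thick, end balls 19 mm, at y = -120 and +120 mm). Fixed. Hung ear defenders straddle it: a cup on each side (their y along this x), headband_pad 24 mm above this axis.
- rail: The fixed rail stand: dark base plate 100 x 280 x 10 mm, two posts and the bar; origin at the centre of its underside, y along the bar. Keep a carried thing clear of the tall dark green bench press that stands farther back between cabinet and rail (around x 0.79, y 0.08), its lever reaching forward.
- hatch_hinge (a point): Middle of the hinge axis (y) at the cabinet's far top edge, 94 mm above the bench; -x points to the cabinet's front. The cabinet, a fixed grey box, is 150 deep (x), 200 wide (y), 90 mm tall. A curved scale (white, yellow, red, white), 16 mm wide, stands along its right (-y) side, 112 mm from its middle, 122 mm from the hinge; the hatch's black pointer sweeps over it.
- hatch_bar (a point): Middle of the hatch's round steel grip bar, 12 mm in diameter, 120 mm long along y (parallel to the hinge), 60 mm in front of the cabinet's front face, 210 mm from the hinge axis and level with it when shut. It can be pinched from above across the cabinet's x and turns between the fingers as the hatch swings. The point's axes turn with the hatch.
- hatch_lid (a joint): Opening angle of the blue hatch, rad: 0 shut (level), 1.4 at its stop; the front goes up as it grows. With its coil spring the hatch balances at 0.80 (46 deg; red mark 0.78 to 0.82): below, it falls shut; above, it springs open. Yellow zone: 0.56 to 0.78. About 1 N upward at the bar lifts it when clear; the force fades to nothing at the balance point.
- pen_ball: Bystander, not to be disturbed: white and green pen, 145 mm long; origin at the centre of its underside.
- specimen_4: Bystander, not to be disturbed: small black round specimen mount, 30 mm across, 17 mm tall; origin at the centre of its underside.
- calculator: Bystander, not to be disturbed: dark grey calculator, 122x72x14 mm; origin at the centre of its underside.

How it is judged (in metres and radians):
On the way, in this order (a step that is already met when the one before it is completed fails the run):
1. the ear defenders hang by the headband over the rail's bar, let go (z of headband_pad in the frame of rail_bar between 0.017 and 0.03 m and x of headband_pad in the frame of rail_bar between -0.025 and 0.025 m and y of headband_pad in the frame of rail_bar between -0.085 and 0.085 m and angle between headband_pad's own z axis and vertical below 0.4 rad and contact force between ear_defenders and rail above 0.5 N and contact force between ear_defenders and the fingers below 0.05 N), for 0.2 s.
2. the hatch is raised past the red balance mark (over 0.84 rad), held in the gripper (value of joint hatch_lid above 0.84 rad and contact force between the fingers and hatch_lid above 0.2 N), for 0.1 s.
At the end, for the whole second after the job is handed in: Fingers still hold the hatch (over 0.2 N) at rest between 0.56 and 0.78 rad. The ear defenders hang free of the gripper, cushion on the bar: its centre 17 to 30 mm above the bar axis, within 25 mm across and 85 mm along the bar from its middle, tilted under 0.4 rad (all of step 1 and value of joint hatch_lid between 0.56 and 0.78 rad and velocity of joint hatch_lid between -0.1 and 0.1 rad/s and contact force between the fingers and hatch_lid above 0.2 N); the arm keeps its last pose, push and grip.
It fails at once if the hatch flies open (over 1.2 rad) (value of joint hatch_lid above 1.2 rad).
It fails at once if another thing on the bench is moved more than 30 mm (distance of any of pen_ball, specimen_4, calculator from where it was at the start of the episode above 0.03 m).
It also fails if it takes over 61 s, if anything falls off the work surface, if the arm or the gripper's body presses on something with over 40 N, if the wrist force passes 120 N, or if a joint passes its speed limit or range.

## Working session

There is one attempt and no reset: what is moved stays moved. The work goes in short steps, Python scripts to look and compute and a tool call to move; the robot and the scene stay as the last step left them, time stands still between calls to the robot, and variables do not carry over. Pictures are saved under pics/ and viewed, about 8 in all and at most 12, crops included, and the job is handed in when it is done.

Besides the shell and the picture viewer there is one more tool, called after ">>>" by a JSON object that holds its "fn" and its "kwargs", one argument or row to a line. move_arm: Moves the arm, as the interface text tells. Its arguments: {"type":"object","properties":{"motion":{"type":"array","items":{"type":"object","properties":{"offset":{"type":"array","items":{"type":"number"}},"angular":{"type":"array","items":{"type":"number"}},"jaw":{"type":"number"}}}},"squeeze":{"type":"number"}},"required":["motion"]}

```bash
mkdir -p pics
cat > h.py <<'E'
import numpy as np, cv2
from rig import ctrl
def cap(n,f=None):
    d=ctrl.capture(n)
    d['K']=np.array(d['intrinsics'],float);d['R']=cv2.Rodrigues(np.array(d['rvec'],float))[0];d['t']=np.array(d['tvec'],float).ravel()
    d['c']=-d['R'].T@d['t']
    if f: cv2.imwrite('pics/'+f+'.png',cv2.cvtColor(d['img'],cv2.COLOR_RGB2BGR))
    return d
def ray(d,uv):
    v=d['R'].T@np.linalg.inv(d['K'])@np.array([uv[0],uv[1],1.]);return v/np.linalg.norm(v)
def onz(d,uv,z):
    v=ray(d,uv);return d['c']+v*(z-d['c'][2])/v[2]
def tri(obs):
    A=np.zeros((3,3));b=np.zeros(3);L=[]
    for d,uv in obs:
        v=ray(d,uv);P=np.eye(3)-np.outer(v,v);A+=P;b+=P@d['c'];L.append((P,d['c']))
    x=np.linalg.solve(A,b);return x,[round(float(np.linalg.norm(P@(x-c))),1) for P,c in L]
def proj(d,X):
    p=d['K']@(d['R']@np.array(X,float)+d['t']);return p[:2]/p[2]
E
python3 - <<'E'
from h import *
import pickle
D={n:cap(n) for n in('scene','side','wrist')}
pickle.dump(D,open('d0.pkl','wb'))
cv2.imwrite('pics/a.png',cv2.cvtColor(D['scene']['img'],cv2.COLOR_RGB2BGR))
cv2.imwrite('pics/b.png',cv2.cvtColor(D['side']['img'],cv2.COLOR_RGB2BGR))
for n in D: print(n,D[n]['c'],D[n]['R'][2])
s=ctrl.sense();print(s,ctrl.tips_ahead)
E
```

```text
scene [-136.63825826 -583.45786623  724.15612543] [ 0.61450105  0.57904691 -0.53581073]
side [400.09837888 784.24696829 504.55422323] [ 0.14398455 -0.89311363 -0.42616486]
wrist [ 35.09425796 528.9549167  373.97299839] [ 0.31053805 -0.07101804 -0.9479043 ]
{'time_s': 0.15, 'joints': array([ 1.12457244e+00,  3.13262991e-01,  1.49821300e+00, -4.91328593e-05,
        1.33101365e+00, -2.23406094e-01]), 'dq': array([-0.00110314, -0.00055606, -0.00280118,  0.00016115,  0.00135436,
       -0.00038153]), 'tau': array([ 1.81619023e-03, -4.12370646e+01, -2.59796065e+01, -1.50455298e-04,
        3.24765919e-03,  3.08158201e-05]), 'eef_pos': array([115.96345308, 511.85435123, 241.91512844]), 'ee_rot': array([-1.24836494e-04,  1.11172755e-01,  9.93800995e-01, -4.31429752e-04]), 'force': array([-0.45400383, -0.84745938, -0.52413893]), 'wrist_torque': array([ 0.05215489, -0.01122395,  0.01604998]), 'grip_width': 1.0007993334807073} 11.0
```

View pics/a.png

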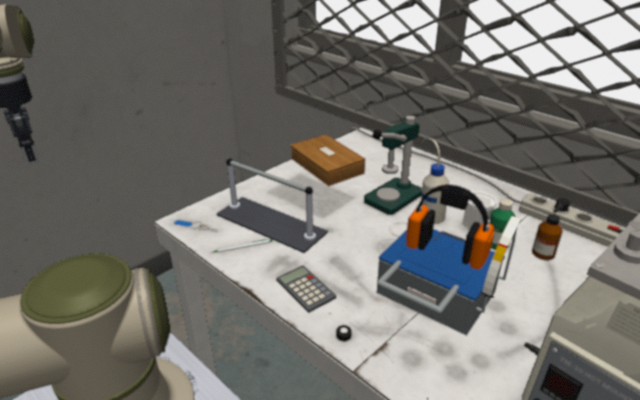

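View pics/b.png

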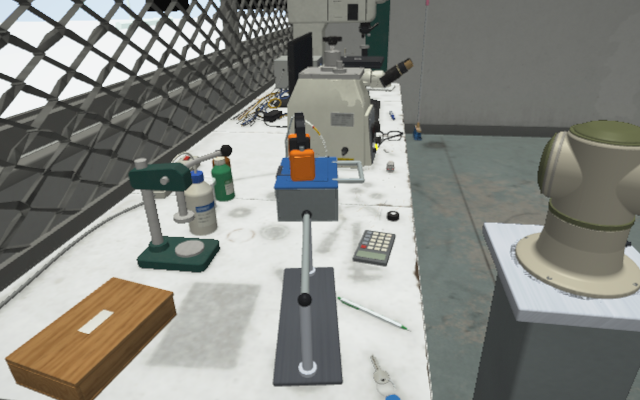

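Scene: rail balls at about (228,162) and (309,190), headband crown near (465,188), hatch bar (383,283) to (455,300). Side: rail balls at (305,299) and (306,215), ear defenders near (301,150), grip bar near (360,170). I'll zoom on both for pixel precision.

Run:
```python
from h import *
import pickle
D=pickle.load(open('d0.pkl','rb'))
def crop(n,u,v,w,h,s):
    c=cv2.resize(D[n]['img'][v:v+h,u:u+w,::-1],None,fx=s,fy=s,interpolation=cv2.INTER_CUBIC)
    for k in range(0,w,20): cv2.putText(c,str(u+k),(k*s,8),0,.3,(0,0,255));cv2.line(c,(k*s,10),(k*s,14),(0,0,255))
    for k in range(0,h,20): cv2.putText(c,str(v+k),(0,k*s+4),0,.3,(0,0,255))
    return c
a=crop('scene',370,170,160,150,4)[:, :]
b=crop('side',260,100,120,125,4)
a=cv2.resize(a,None,fx=.68,fy=1) if 0 else a
cv2.imwrite('pics/c.png',a);cv2.imwrite('pics/d.png',b)
# balls
for n,bb in(('scene',[(228,162),(309,190)]),('side',[(305,299),(306,215)])):
    g=cv2.cvtColor(D[n]['img'],cv2.COLOR_RGB2GRAY)
    for u,v in bb:
        w=g[v-9:v+10,u-9:u+10]<60
        nn,l,st,ce=cv2.connectedComponentsWithStats(w.astype(np.uint8))
        print(n,[(st[i].tolist(),(ce[i]+[u-9,v-9]).round(1).tolist()) for i in range(1,nn)])
for n in('scene','side'):
    h=cv2.cvtColor(D[n]['img'],cv2.COLOR_RGB2HSV)
    m=cv2.inRange(h,(5,180,120),(17,255,255));nn,l,st,ce=cv2.connectedComponentsWithStats(m)
    print(n,[(st[i].tolist(),ce[i].round(1).tolist()) for i in range(1,nn) if st[i][4]>60])
```

```text
scene [([7, 5, 6, 7, 24], [228.1, 161.2])]
scene [([5, 7, 7, 6, 34], [308.3, 190.5])]
side [([2, 3, 14, 13, 144], [304.2, 299.3])]
side [([5, 4, 10, 8, 35], [306.5, 212.7])]
scene [([409, 205, 19, 42, 331], [416.5, 223.7]), ([475, 224, 19, 44, 470], [482.8, 243.3])]
side [([290, 149, 25, 32, 693], [302.0, 164.4])]
```

View pics/c.png

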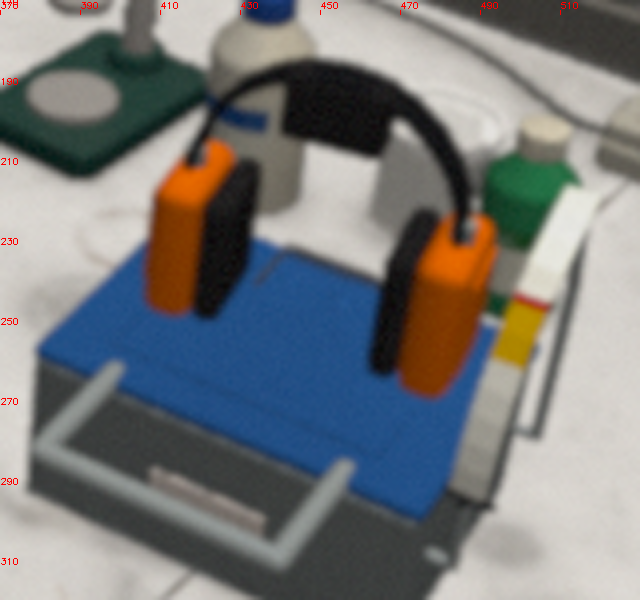

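View pics/d.png

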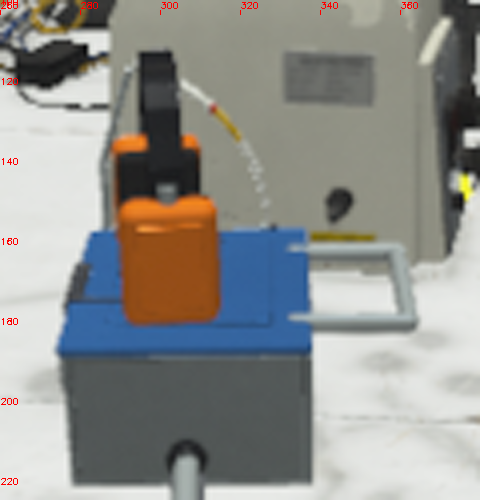

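Both crops show the features clearly: grip-bar corners at scene (380,281)/(440,309.5) and side (362.5,180.5)/(361,162). The cushion is at scene (454.5,198), side (299.7,~123).

Run:
```python
from h import *
import pickle
D=pickle.load(open('d0.pkl','rb'));S,T=D['scene'],D['side']
P={'ball+':((228.3,161.8),(304.4,299.3)),'ball-':((308.5,190.3),(306.6,214.3)),
'bar+':((380,280.7),(362.5,180.5)),'bar-':((440.5,309.5),(361,162)),'pad':((454.5,197),(299.7,123.5)),
'cup+':((416.5,223.7),(302,164.4)),
'lidfront+':((379.5,257.5),(337.3,187.5)),'lidfront-':((474,299.5),(336,157.5)),}
for k,(a,b) in P.items():
    x,e=tri([(S,a),(T,b)]);print(k,x.round(1),e)
for n,uv in(('pen',(242,244)),('calc',(306,287)),('spec',(343,332))): print(n,onz(S,uv,8).round(0))
```

```text
ball+ [491.7 351.2 140.7] [2.2, 2.2]
ball- [533.  112.8 140.5] [1.4, 1.4]
bar+ [ 446.2 -162.7   96. ] [0.4, 0.4]
bar- [ 458.2 -286.4   97.6] [1.0, 1.0]
pad [ 606.7 -202.8  224.6] [0.7, 0.7]
cup+ [ 590.8 -138.2  141.2] [0.4, 0.4]
lidfront+ [ 502.6 -117.2   93.9] [0.6, 0.6]
lidfront- [ 527.7 -314.3   95.2] [2.4, 2.4]
pen [406. 209.   8.]
calc [406.  -4.   8.]
spec [ 367. -144.    8.]
```

```bash
cat >> h.py <<'E'
from scipy.spatial.transform import Rotation as Ro
def st():
    s=ctrl.sense();q=s['ee_rot'];R=Ro.from_quat([q[1],q[2],q[3],q[0]]).as_matrix();return s,R
def go(*targets):
    "targets (x,y,z,yaw_of_tool_y_deg): offset (m), rotvec(deg) in the present tool frame"
    s,R=st()
    print('t',s['time_s'],'p',s['eef_pos'].round(1),'yaw',np.degrees(np.arctan2(R[1,1],R[0,1])).round(1),'F',s['force'].round(1),'w',round(s['grip_width'],3))
    for x,y,z,a in targets:
        c,n=np.cos(np.radians(a)),np.sin(np.radians(a))
        G=np.array([[-n,c,0],[c,n,0],[0,0,-1]])
        print((R.T@(np.array([x,y,z])-s['eef_pos'])/1000).round(4).tolist(),Ro.from_matrix(R.T@G).as_rotvec(degrees=True).round(1).tolist())
E
python3 - <<'E'
from h import *
import pickle
D=pickle.load(open('d0.pkl','rb'));S=D['scene']
go((340,230,330,50),(480,-50,350,20),(560,-170,350,10))
a,b=onz(S,(416.5,223.7),141),onz(S,(482.8,243.3),141);print(a,b,np.degrees(np.arctan2(-(a-b)[0],(a-b)[1])))
E
```

```text
t 0.15 p [116.  511.9 241.9] yaw 77.2 F [-0.5 -0.8 -0.5] w 1.001
[-0.2808, -0.2255, -0.0879] [-0.1, 0.0, 27.2]
[-0.4792, -0.4676, -0.1077] [-0.1, 0.0, 57.2]
[-0.5837, -0.567, -0.1077] [-0.0, 0.0, 67.2]
[ 590.46992422 -138.15156962  141.        ] [ 624.56008129 -267.62628383  141.        ] 14.750955789907898
```

>>> {"fn": "move_arm", "kwargs": {
  "motion": [
    {"offset": [-0.281,-0.226,-0.088],"angular": [0,0,27],"jaw": 0.0854},
    {"offset": [-0.281,-0.226,-0.088],"angular": [0,0,27],"jaw": 0.0854},
    {"offset": [-0.281,-0.226,-0.088],"angular": [0,0,27],"jaw": 0.0854},
    {"offset": [-0.281,-0.226,-0.088],"angular": [0,0,27],"jaw": 0.0854},
    {"offset": [-0.281,-0.226,-0.088],"angular": [0,0,27],"jaw": 0.0854}
  ]
}}

```text
time_s: 0.78
eef_pos: [305.4, 272.5, 316.8]
ee_rot: [0.0, 0.34, 0.94, 0.0]
force: [0.6, 0.4, -0.6]
grip_width: 0.997
```

Run:
```python
from h import *
go((440,30,345,35),(540,-150,350,12))
```

```text
t 0.775 p [305.4 272.5 316.8] yaw 50.2 F [ 0.6  0.4 -0.6] w 0.997
[-0.2585, -0.1004, -0.0282] [0.0, 0.0, 15.2]
[-0.4505, -0.1748, -0.0332] [0.0, 0.0, 38.2]
```

>>> {"fn": "move_arm", "kwargs": {
  "motion": [
    {"offset": [-0.4505,-0.175,-0.033],"angular": [0,0,38],"jaw": 0.0854},
    {"offset": [-0.4505,-0.175,-0.033],"angular": [0,0,38],"jaw": 0.0854},
    {"offset": [-0.4505,-0.175,-0.033],"angular": [0,0,38],"jaw": 0.0854},
    {"offset": [-0.4505,-0.175,-0.033],"angular": [0,0,38],"jaw": 0.0854},
    {"offset": [-0.4505,-0.175,-0.033],"angular": [0,0,38],"jaw": 0.0854}
  ]
}}

```text
time_s: 1.4
eef_pos: [456.4, -0.5, 337.8]
ee_rot: [-0.0, 0.628, 0.778, 0.0]
force: [0.6, 0.5, 0.9]
grip_width: 1.001
```

Run:
```python
from h import *
go((540,-150,350,12),(600,-200,350,12))
```

```text
t 1.4 p [456.4  -0.5 337.8] yaw 12.1 F [0.6 0.5 0.9] w 1.001
[-0.1637, 0.0503, -0.0122] [0.0, -0.0, 0.1]
[-0.2252, 0.0984, -0.0122] [0.0, -0.0, 0.1]
```

>>> {"fn": "move_arm", "kwargs": {
  "motion": [
    {"offset": [-0.225,0.098,-0.012],"angular": [0,0,0],"jaw": 0.0854},
    {"offset": [-0.225,0.098,-0.012],"angular": [0,0,0],"jaw": 0.0854},
    {"offset": [-0.225,0.098,-0.012],"angular": [0,0,0],"jaw": 0.0854},
    {"offset": [-0.225,0.098,-0.012],"angular": [0,0,0],"jaw": 0.0854},
    {"offset": [-0.225,0.098,-0.012],"angular": [0,0,0],"jaw": 0.0854}
  ]
}}

```text
time_s: 2.02
eef_pos: [600.4, -200.8, 346.4]
ee_rot: [-0.002, 0.629, 0.777, -0.0]
force: [-0.5, 0.3, -0.0]
grip_width: 0.999
```

Run:
```python
from h import *
import pickle
d=cap('wrist','e');pickle.dump(d,open('w1.pkl','wb'));go()
print(d['c'],proj(d,(606.7,-202.8,224.6)),proj(d,(452,-224.5,94)))
```

```text
t 2.075 p [ 599.6 -198.8  347.7] yaw 12.1 F [-0.5  0.3  0.6] w 0.999
[ 582.93440112 -121.79701184  478.73837157] [328.68056016 201.11065528] [214.71771644 163.94005303]
```

View pics/e.png

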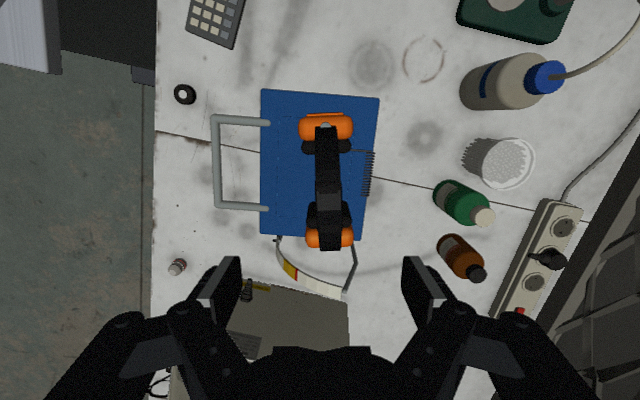

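The wrist view shows the cushion at about (328,190), cups centred at (326,127) and (329.5,240), and the grip bar from (216,118) to (219,206).

Run:
```python
from h import *
import pickle
d=pickle.load(open('w1.pkl','rb'));D=pickle.load(open('d0.pkl','rb'));S,T=D['scene'],D['side']
ang=lambda a,b:np.degrees(np.arctan2(-(a-b)[0],(a-b)[1])).round(1)
a,b=onz(d,(326,127),165),onz(d,(329.5,240),165);print('cups',a,b,ang(a,b))
a,b=onz(d,(216,118),94),onz(d,(219,206),94);print('bar',a,b,ang(a,b))
a,b=onz(d,(261,89),95),onz(d,(260,234),95);print('lid front',a,b,ang(a,b))
for z in (225,242):print(onz(d,(328.5,190),z))
print('pad',tri([(d,(328.5,195)),(S,(454.5,197)),(T,(299.7,123.5))]))
for n,p in(('+',((380,280.7),(362.5,180.5),(216,118))),('-',((440.5,309.5),(361,162),(218.5,206)))): print(n,tri([(S,p[0]),(T,p[1]),(d,p[2])]))
h=cv2.cvtColor(d['img'],cv2.COLOR_RGB2HSV)
m=cv2.inRange(h,(5,180,100),(17,255,255));cs,_=cv2.findContours(m,0,2)
for c in cs:
    if cv2.contourArea(c)>100: print(cv2.boundingRect(c),cv2.minAreaRect(c))
```

```text
cups [ 590.99594347 -139.52286386  165.        ] [ 624.30482925 -271.22664522  165.        ] 14.2
bar [ 448.1086241  -162.66669905   94.        ] [ 463.75169932 -285.42588358   94.        ] 7.3
lid front [ 501.50295701 -114.91781993   95.        ] [ 528.87887579 -316.85984454   95.        ] 7.7
[ 604.09577322 -191.91306464  225.        ]
[ 602.67800056 -187.21541923  242.        ]
pad (array([ 606.3029837 , -200.00119897,  224.21026374]), [3.1, 2.9, 0.8])
+ (array([ 447.186283  , -162.52874481,   95.37794823]), [0.3, 1.3, 1.3])
- (array([ 460.49580964, -285.66021666,   96.11576927]), [0.3, 3.2, 3.1])
(306, 229, 13, 19) ((312.0, 238.0), (12.0, 18.0), 0.0)
(341, 228, 12, 19) ((346.5, 237.0), (18.0, 11.0), 90.0)
(298, 113, 55, 28) ((325.020751953125, 125.89364624023438), (26.384532928466797, 54.18815612792969), 86.98721313476562)
```

Run:
```python
from h import *
go((607,-204,260,14),(607,-204,223,14))
```

```text
t 2.075 p [ 599.6 -198.8  347.7] yaw 12.1 F [-0.5  0.3  0.6] w 0.999
[-0.0068, 0.0063, 0.0877] [-0.1, -0.1, -1.9]
[-0.0069, 0.0064, 0.1247] [-0.1, -0.1, -1.9]
```

>>> {"fn": "move_arm", "kwargs": {
  "motion": [
    {"offset": [-0.007,0.0064,0.04],"angular": [0,0,-1.9],"jaw": 0.0854},
    {"offset": [-0.007,0.0064,0.08],"angular": [0,0,-1.9],"jaw": 0.0854},
    {"offset": [-0.007,0.0064,0.105],"angular": [0,0,-1.9],"jaw": 0.0854},
    {"offset": [-0.007,0.0064,0.125],"angular": [0,0,-1.9],"jaw": 0.0854},
    {"offset": [-0.007,0.0064,0.125],"angular": [0,0,-1.9],"jaw": 0.0854}
  ]
}}

```text
time_s: 2.7
eef_pos: [606.3, -201.7, 224.2]
ee_rot: [-0.001, 0.614, 0.789, -0.0]
force: [0.1, 0.2, -0.3]
grip_width: 0.997
```

Run:
```python
from h import *
d=cap('wrist');s=cap('scene');go()
im=np.hstack([cv2.resize(d['img'][100:400,120:520],(400,300)),s['img'][100:400,360:560]])
cv2.imwrite('pics/f.png',im[:,:,::-1])
```

```text
t 2.8 p [ 607.1 -202.4  226.2] yaw 14.2 F [ 0.1 -0.4  0.1] w 1.002
```

View pics/f.png

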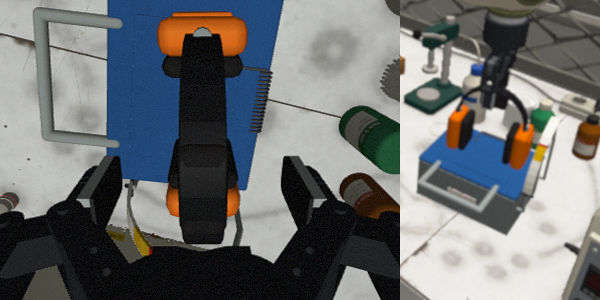

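The cushion sits centred between the open fingers (columns 202 against 201). Closing now.

>>> {"fn": "move_arm", "kwargs": {
  "motion": [
    {"offset": [0,0,0.003],"angular": [0,0,0],"jaw": 0.015},
    {"offset": [0,0,0.003],"angular": [0,0,0],"jaw": 0.015},
    {"offset": [0,0,0.003],"angular": [0,0,0],"jaw": 0.015},
    {"offset": [0,0,0.003],"angular": [0,0,0],"jaw": 0.015},
    {"offset": [0,0,0.003],"angular": [0,0,0],"jaw": 0.015}
  ],
  "squeeze": 40
}}

```text
time_s: 3.42
eef_pos: [607.1, -203.1, 221.9]
ee_rot: [0.0, 0.615, 0.789, 0.0]
force: [-0.0, 0.4, 1.8]
grip_width: 0.278
```

>>> {"fn": "move_arm", "kwargs": {
  "motion": [
    {"offset": [0,0,0],"angular": [0,0,0],"jaw": 0.015},
    {"offset": [0,0,-0.02],"angular": [0,0,0],"jaw": 0.015},
    {"offset": [0,0,-0.05],"angular": [0,0,0],"jaw": 0.015},
    {"offset": [0,0,-0.085],"angular": [0,0,0],"jaw": 0.015},
    {"offset": [0,0,-0.11],"angular": [0,0,0],"jaw": 0.015}
  ]
}}

```text
time_s: 4.05
eef_pos: [607.0, -203.1, 332.9]
ee_rot: [0.0, 0.615, 0.789, 0.0]
force: [0.8, -0.3, -2.2]
grip_width: 0.278
```

Run:
```python
from h import *
go((480,-40,345,45),(512,232,340,100))
```

```text
t 4.05 p [ 607.  -203.1  332.9] yaw 14.1 F [ 0.8 -0.3 -2.2] w 0.278
[0.1892, -0.0833, -0.0122] [0.0, 0.0, -30.9]
[0.4451, 0.0141, -0.0073] [0.0, 0.0, -85.9]
```

>>> {"fn": "move_arm", "kwargs": {
  "motion": [
    {"offset": [0.035,-0.016,-0.003],"angular": [0,0,-6],"jaw": 0.015},
    {"offset": [0.075,-0.033,-0.006],"angular": [0,0,-12],"jaw": 0.015},
    {"offset": [0.115,-0.05,-0.009],"angular": [0,0,-19],"jaw": 0.015},
    {"offset": [0.155,-0.068,-0.012],"angular": [0,0,-25],"jaw": 0.015},
    {"offset": [0.189,-0.083,-0.012],"angular": [0,0,-31],"jaw": 0.015}
  ]
}}

```text
time_s: 4.68
eef_pos: [479.3, -38.9, 343.7]
ee_rot: [-0.0, 0.38, 0.925, 0.0]
force: [-0.5, 0.4, -0.9]
grip_width: 0.275
```

Run:
```python
from h import *
go((495,160,340,85),(512.4,232,340,99.8))
```

```text
t 4.675 p [479.3 -38.9 343.7] yaw 45.3 F [-0.5  0.4 -0.9] w 0.275
[0.1286, 0.1525, 0.0037] [0.0, -0.0, -39.7]
[0.1669, 0.216, 0.0037] [0.0, -0.0, -54.5]
```

>>> {"fn": "move_arm", "kwargs": {
  "motion": [
    {"offset": [0.026,0.03,0.0],"angular": [0,0,-8],"jaw": 0.015},
    {"offset": [0.052,0.061,0.0],"angular": [0,0,-16],"jaw": 0.015},
    {"offset": [0.078,0.092,0.0],"angular": [0,0,-24],"jaw": 0.015},
    {"offset": [0.104,0.123,0.0],"angular": [0,0,-32],"jaw": 0.015},
    {"offset": [0.1286,0.1525,0.0],"angular": [0,0,-40],"jaw": 0.015}
  ]
}}

```text
time_s: 5.3
eef_pos: [496.7, 160.1, 343.3]
ee_rot: [-0.0, 0.04, 0.999, -0.0]
force: [0.4, -0.3, -0.6]
grip_width: 0.27
```

Run:
```python
from h import *
go((512.4,232,340,99.8))
```

```text
t 5.3 p [496.7 160.1 343.3] yaw 85.4 F [ 0.4 -0.3 -0.6] w 0.27
[-0.0099, 0.073, 0.0033] [-0.0, -0.0, -14.4]
```

>>> {"fn": "move_arm", "kwargs": {
  "motion": [
    {"offset": [-0.003,0.02,0.001],"angular": [0,0,-5],"jaw": 0.015},
    {"offset": [-0.006,0.045,0.002],"angular": [0,0,-10],"jaw": 0.015},
    {"offset": [-0.01,0.073,0.003],"angular": [0,0,-14.4],"jaw": 0.015},
    {"offset": [-0.01,0.073,0.003],"angular": [0,0,-14.4],"jaw": 0.015},
    {"offset": [-0.01,0.073,0.003],"angular": [0,0,-14.4],"jaw": 0.015}
  ]
}}

```text
time_s: 5.92
eef_pos: [512.9, 230.1, 340.4]
ee_rot: [-0.0, -0.083, 0.997, -0.0]
force: [-0.1, -0.2, -0.8]
grip_width: 0.273
```

Run:
```python
from h import *
d=cap('wrist');s=cap('scene');t=cap('side');go()
import pickle;pickle.dump((d,s,t),open('w2.pkl','wb'))
im=np.hstack([t['img'][40:400,180:440],s['img'][20:380,150:410],cv2.resize(d['img'],(256,160))[np.arange(360)%160][:, :]])
cv2.imwrite('pics/g.png',im[:,:,::-1]);print(im.shape)
for n,X in(('side',(t)),('scene',s)): print(n,proj(X,(491.7,351.2,140.5)),proj(X,(533,112.8,140.5)),proj(X,(512.4,232,140.5)))
```

```text
t 6.075 p [513.  229.9 340.8] yaw 99.5 F [-0.3  0.4 -0.7] w 0.277
(360, 776, 3)
side [305.75021781 300.46002951] [307.15071585 214.84138415] [306.53488388 250.59886472]
scene [228.9895906  161.27376643] [308.94269909 189.83790861] [267.07996235 174.86861423]
```

View pics/g.png

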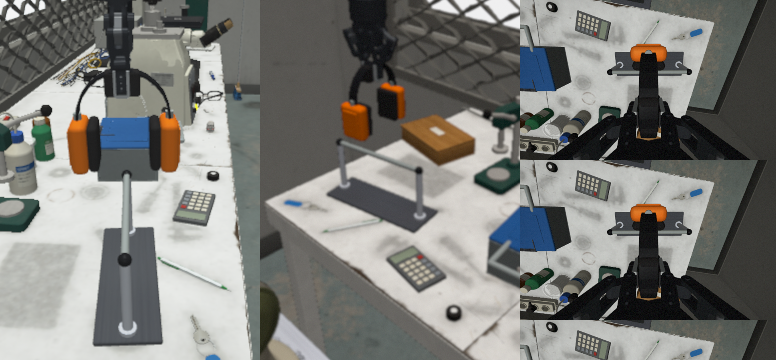

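Ears hang level, cups straddling the bar (side-view gap centre at column 304, bar at 306.5). Lowering.

>>> {"fn": "move_arm", "kwargs": {
  "motion": [
    {"offset": [0,0.001,0.03],"angular": [0,0,0],"jaw": 0.015},
    {"offset": [0,0.001,0.07],"angular": [0,0,0],"jaw": 0.015},
    {"offset": [0,0.001,0.11],"angular": [0,0,0],"jaw": 0.015},
    {"offset": [0,0.001,0.14],"angular": [0,0,0],"jaw": 0.015},
    {"offset": [0,0.001,0.165],"angular": [0,0,0],"jaw": 0.015}
  ]
}}

```text
time_s: 6.7
eef_pos: [512.7, 231.0, 174.6]
ee_rot: [-0.0, -0.083, 0.997, -0.0]
force: [-0.5, -0.2, -1.9]
grip_width: 0.28
```

>>> {"fn": "move_arm", "kwargs": {
  "motion": [
    {"offset": [0,0,0.003],"angular": [0,0,0],"jaw": 0.015},
    {"offset": [0,0,0.006],"angular": [0,0,0],"jaw": 0.015},
    {"offset": [0,0,0.009],"angular": [0,0,0],"jaw": 0.015},
    {"offset": [0,0,0.011],"angular": [0,0,0],"jaw": 0.015},
    {"offset": [0,0,0.012],"angular": [0,0,0],"jaw": 0.015}
  ]
}}

```text
time_s: 7.32
eef_pos: [512.9, 231.6, 163.8]
ee_rot: [0.0, -0.083, 0.997, 0.0]
force: [-0.0, 0.7, -1.1]
grip_width: 0.277
```

Run:
```python
from h import *
d=cap('wrist');s=cap('scene');t=cap('side');go()
im=np.hstack([cv2.resize(t['img'][150:330,220:400],(540,540)),cv2.resize(s['img'][100:280,200:286],(258,540))])
cv2.imwrite('pics/i.png',im[:,:,::-1])
```

```text
t 7.475 p [512.9 231.6 163.8] yaw 99.5 F [-0.4 -0.2 -2. ] w 0.275
```

View pics/i.png

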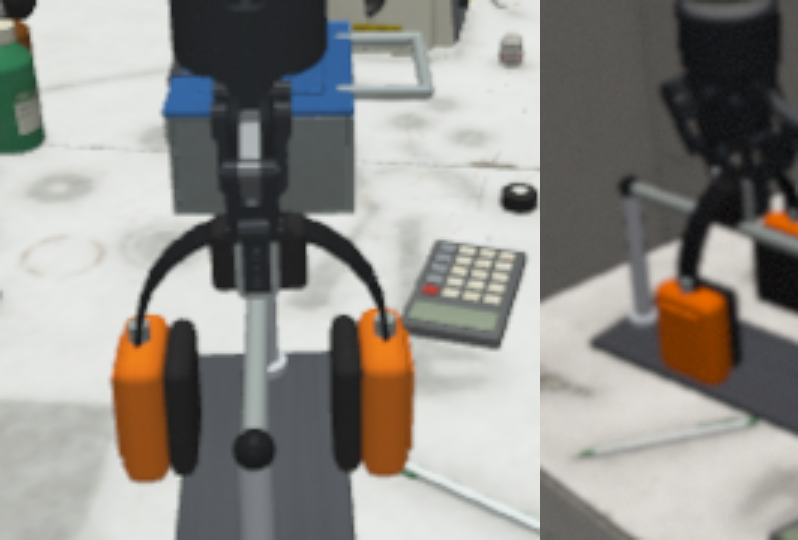

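Cups are either side of the bar and centred, but the force still carries the weight. Lowering a touch more until contact.

>>> {"fn": "move_arm", "kwargs": {
  "motion": [
    {"offset": [0,0,0.001],"angular": [0,0,0],"jaw": 0.015},
    {"offset": [0,0,0.002],"angular": [0,0,0],"jaw": 0.015},
    {"offset": [0,0,0.002],"angular": [0,0,0],"jaw": 0.015}
  ]
}}

```text
time_s: 7.85
eef_pos: [512.8, 231.6, 161.6]
ee_rot: [-0.0, -0.083, 0.997, -0.0]
force: [-0.1, 0.8, -1.7]
grip_width: 0.276
```

>>> {"fn": "move_arm", "kwargs": {
  "motion": [
    {"offset": [0,0,0.001],"angular": [0,0,0],"jaw": 0.015},
    {"offset": [0,0,0.002],"angular": [0,0,0],"jaw": 0.015},
    {"offset": [0,0,0.002],"angular": [0,0,0],"jaw": 0.015}
  ]
}}

```text
time_s: 8.22
eef_pos: [512.8, 231.6, 159.6]
ee_rot: [-0.0, -0.083, 0.997, 0.0]
force: [0.3, -0.1, -2.0]
grip_width: 0.271
```

>>> {"fn": "move_arm", "kwargs": {
  "motion": [
    {"offset": [0,0,0.0008],"angular": [0,0,0],"jaw": 0.015},
    {"offset": [0,0,0.0015],"angular": [0,0,0],"jaw": 0.015},
    {"offset": [0,0,0.0015],"angular": [0,0,0],"jaw": 0.015}
  ]
}}

```text
time_s: 8.6
eef_pos: [512.8, 231.6, 158.1]
ee_rot: [-0.0, -0.083, 0.997, -0.0]
force: [0.3, -0.6, -2.2]
grip_width: 0.277
```

Run:
```python
from h import *
t=cap('side');f=[]
for i in range(6): f.append(ctrl.sense()['force'][2]); cap('side') if i<3 else 0
print(f)
cv2.imwrite('pics/j.png',cv2.resize(t['img'][200:270,270:350],(640,560),interpolation=cv2.INTER_CUBIC)[:,:,::-1])
```

```text
[np.float64(-0.8286379267726347), np.float64(-0.7329443583936645), np.float64(-1.2409574397610197), np.float64(-1.0914656624772099), np.float64(-1.0914656624772099), np.float64(-1.0914656624772099)]
```

View pics/j.png

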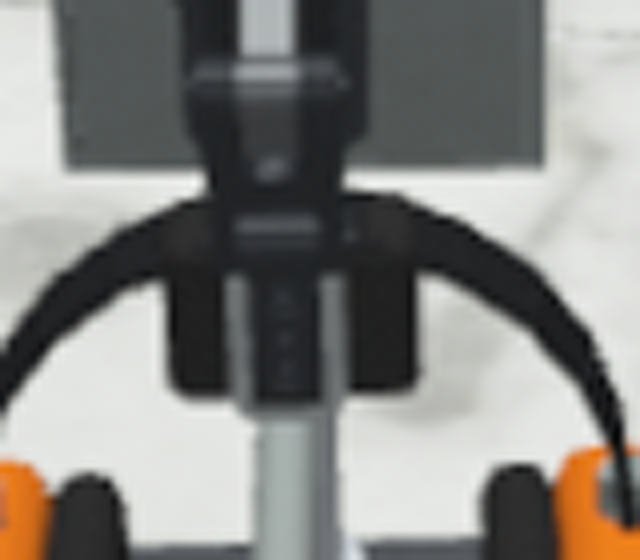

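Run:
```python
from h import *
import pickle
t=pickle.load(open('d0.pkl','rb'))['side']
for nm,uv,y in(('cushion bottom',(306,249.4),244),('cushion bottom',(306,249.4),232),('tip',(305.5,251.3),258),('band top',(305,224),232)):
    v=ray(t,uv);print(nm,(t['c']+v*(y-t['c'][1])/v[1]).round(1))
```

```text
cushion bottom [510.7 244.  150.5]
cushion bottom [513.2 232.  142.7]
tip [508.8 258.  156.2]
band top [513.3 232.  188.9]
```

>>> {"fn": "move_arm", "kwargs": {
  "motion": [
    {"offset": [0,0,0.001],"angular": [0,0,0],"jaw": 0.015},
    {"offset": [0,0,0.002],"angular": [0,0,0],"jaw": 0.015},
    {"offset": [0,0,0.002],"angular": [0,0,0],"jaw": 0.015}
  ]
}}

```text
time_s: 9.18
eef_pos: [513.0, 231.6, 157.7]
ee_rot: [0.001, -0.083, 0.997, -0.0]
force: [-3.4, -1.2, 11.6]
grip_width: 0.277
```

>>> {"fn": "move_arm", "kwargs": {
  "motion": [
    {"offset": [0,0,0.0008],"angular": [0,0,0],"jaw": 0.015},
    {"offset": [0,0,0.0015],"angular": [0,0,0],"jaw": 0.015},
    {"offset": [0,0,0.0015],"angular": [0,0,0],"jaw": 0.015}
  ]
}}

```text
time_s: 9.55
eef_pos: [513.1, 231.7, 157.6]
ee_rot: [0.001, -0.083, 0.997, -0.0]
force: [-9.9, -2.5, 21.3]
grip_width: 0.276
```

Contact found. Backing off the push, then opening.

>>> {"fn": "move_arm", "kwargs": {
  "motion": [
    {"offset": [0,0,-0.003],"angular": [0,0,0],"jaw": 0.015},
    {"offset": [0,0,-0.003],"angular": [0,0,0],"jaw": 0.03},
    {"offset": [0,0,-0.003],"angular": [0,0,0],"jaw": 0.05},
    {"offset": [0,0,-0.003],"angular": [0,0,0],"jaw": 0.06},
    {"offset": [0,0,-0.003],"angular": [0,0,0],"jaw": 0.06}
  ]
}}

```text
time_s: 10.18
eef_pos: [512.9, 231.6, 157.5]
ee_rot: [-0.0, -0.083, 0.997, -0.0]
force: [0.2, 0.1, 0.6]
grip_width: 0.703
```

Run:
```python
from h import *
t=cap('side');s=cap('scene');go()
im=np.hstack([cv2.resize(t['img'][180:320,240:380],(420,420)),cv2.resize(s['img'][110:250,210:330],(360,420))])
cv2.imwrite('pics/k.png',im[:,:,::-1])
```

```text
t 10.275 p [512.8 231.6 157.6] yaw 99.5 F [ 0.3 -0.4  0.1] w 0.698
```

View pics/k.png

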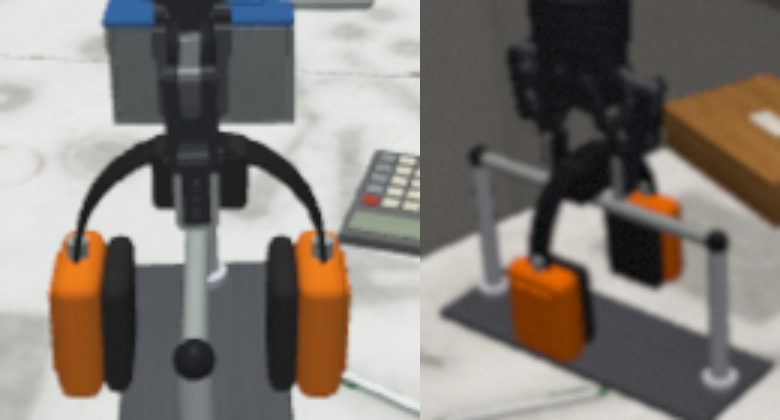

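The ear defenders rest on the bar, hanging level, with the fingers open and clear (0 N). Lifting out.

>>> {"fn": "move_arm", "kwargs": {
  "motion": [
    {"offset": [0,0,-0.02],"angular": [0,0,0],"jaw": 0.06},
    {"offset": [0,0,-0.05],"angular": [0,0,0],"jaw": 0.06},
    {"offset": [0,0,-0.09],"angular": [0,0,0],"jaw": 0.06},
    {"offset": [0,0,-0.13],"angular": [0,0,0],"jaw": 0.06},
    {"offset": [0,0,-0.14],"angular": [0,0,0],"jaw": 0.06}
  ]
}}

```text
time_s: 10.9
eef_pos: [513.4, 231.8, 300.2]
ee_rot: [0.002, -0.083, 0.997, 0.0]
force: [0.4, -0.7, -0.7]
grip_width: 0.702
```

Run:
```python
from h import *
t=cap('side');go((455,20,260,55),(454.5,-224,170,7.4))
for uv,y in(((300,0),0),):pass
h=cv2.cvtColor(t['img'],cv2.COLOR_RGB2HSV);m=cv2.inRange(h,(5,180,100),(17,255,255));n,l,s,c=cv2.connectedComponentsWithStats(m)
print([(s[i].tolist(),c[i].round(1).tolist()) for i in range(1,n) if s[i][4]>60])
```

```text
t 10.95 p [513.3 231.7 299.8] yaw 99.5 F [-0.   0.4  0.8] w 0.703
[0.0927, -0.1992, 0.0395] [0.1, 0.2, 44.5]
[0.1339, -0.4397, 0.1293] [0.2, 0.1, 92.1]
[([257, 257, 19, 55, 737], [265.9, 286.0]), ([338, 257, 19, 54, 746], [346.7, 285.6])]
```

>>> {"fn": "move_arm", "kwargs": {
  "motion": [
    {"offset": [0.0927,-0.199,0.0],"angular": [0,0,44.5],"jaw": 0.05},
    {"offset": [0.0927,-0.199,0.0],"angular": [0,0,44.5],"jaw": 0.05},
    {"offset": [0.0927,-0.199,0.0],"angular": [0,0,44.5],"jaw": 0.05},
    {"offset": [0.0927,-0.199,0.0],"angular": [0,0,44.5],"jaw": 0.05},
    {"offset": [0.0927,-0.199,0.0],"angular": [0,0,44.5],"jaw": 0.05}
  ]
}}

```text
time_s: 11.58
eef_pos: [453.8, 18.5, 296.6]
ee_rot: [-0.001, 0.303, 0.953, -0.0]
force: [0.5, -0.6, -0.1]
grip_width: 0.586
```

Run:
```python
from h import *
go((454.5,-224,170,7.4))
```

```text
t 11.575 p [453.8  18.5 296.6] yaw 54.8 F [ 0.5 -0.6 -0.1] w 0.586
[-0.1408, -0.1975, 0.1265] [-0.1, -0.1, 47.4]
```

>>> {"fn": "move_arm", "kwargs": {
  "motion": [
    {"offset": [-0.141,-0.1975,0.1265],"angular": [0,0,47.4],"jaw": 0.05},
    {"offset": [-0.141,-0.1975,0.1265],"angular": [0,0,47.4],"jaw": 0.05},
    {"offset": [-0.141,-0.1975,0.1265],"angular": [0,0,47.4],"jaw": 0.05},
    {"offset": [-0.141,-0.1975,0.1265],"angular": [0,0,47.4],"jaw": 0.05},
    {"offset": [-0.141,-0.1975,0.1265],"angular": [0,0,47.4],"jaw": 0.05}
  ]
}}

```text
time_s: 12.2
eef_pos: [456.2, -223.8, 168.3]
ee_rot: [-0.002, 0.66, 0.751, -0.0]
force: [0.8, 0.3, -0.7]
grip_width: 0.589
```

Run:
```python
from h import *
d=cap('wrist','l');go((454.5,-224,110,7.4),(454.5,-224,87,7.4))
for p in((447.2,-162.5,95),(460.5,-285.7,95)):print(proj(d,p))
```

```text
t 12.25 p [ 456.1 -224.8  167.7] yaw 7.3 F [-1.7 -0.8 -1.6] w 0.584
[0.0009, -0.0012, 0.0577] [-0.2, -0.2, -0.1]
[0.0008, -0.0012, 0.0807] [-0.2, -0.2, -0.1]
[321.37715963 136.14915048]
[318.19821346 283.40361964]
```

View pics/l.png

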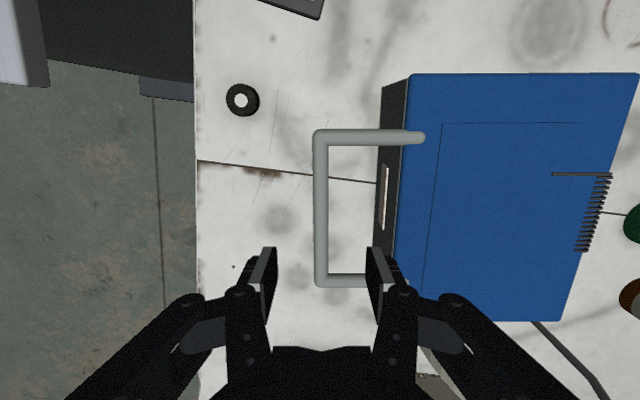

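The bar runs vertically at column 321, exactly mid-fingers. Descending and closing.

>>> {"fn": "move_arm", "kwargs": {
  "motion": [
    {"offset": [0.0,-0.0005,0.03],"angular": [-0.2,-0.2,0],"jaw": 0.05},
    {"offset": [0.0,-0.0005,0.06],"angular": [-0.2,-0.2,0],"jaw": 0.05},
    {"offset": [0.0,-0.0005,0.08],"angular": [-0.2,-0.2,0],"jaw": 0.05},
    {"offset": [0.0,-0.0005,0.0807],"angular": [-0.2,-0.2,0],"jaw": 0.05},
    {"offset": [0.0,-0.0005,0.0807],"angular": [-0.2,-0.2,0],"jaw": 0.05}
  ]
}}

```text
time_s: 12.88
eef_pos: [456.8, -222.3, 91.1]
ee_rot: [0.003, 0.658, 0.753, 0.0]
force: [-0.3, 0.3, 0.5]
grip_width: 0.586
```

>>> {"fn": "move_arm", "kwargs": {
  "motion": [
    {"offset": [0,0,0],"angular": [0,0,0],"jaw": 0.02},
    {"offset": [0,0,0],"angular": [0,0,0],"jaw": 0.005},
    {"offset": [0,0,0],"angular": [0,0,0],"jaw": 0.005},
    {"offset": [0,0,0],"angular": [0,0,0],"jaw": 0.005},
    {"offset": [0,0,0],"angular": [0,0,0],"jaw": 0.005}
  ],
  "squeeze": 40
}}

```text
time_s: 13.5
eef_pos: [455.3, -222.9, 90.8]
ee_rot: [0.002, 0.658, 0.753, -0.001]
force: [-7.9, -1.1, 4.5]
grip_width: 0.123
```

```bash
cat >> h.py <<'E'
def arc(th0,ths,L=210,yaw=7.4):
    "tool-frame offsets that swing the bar from th0 to each of ths"
    s,R=st();f=np.array([np.cos(np.radians(yaw)),np.sin(np.radians(yaw)),0])
    for th in ths:
        w=L*((np.cos(th0)-np.cos(th))*f+np.array([0,0,np.sin(th)-np.sin(th0)]))
        print(th,(R.T@w/1000).round(4).tolist())
E
python3 - <<'E'
from h import *
go();arc(0,[.04,.1,.16,.22,.28])
E
```

```text
t 13.5 p [ 455.3 -222.9   90.8] yaw 7.7 F [-7.9 -1.1  4.5] w 0.123
0.04 [-0.0, 0.0002, -0.0084]
0.1 [-0.0001, 0.0011, -0.021]
0.16 [-0.0001, 0.0027, -0.0335]
0.22 [-0.0002, 0.0051, -0.0458]
0.28 [-0.0002, 0.0082, -0.058]
```

>>> {"fn": "move_arm", "kwargs": {
  "motion": [
    {"offset": [0,-0.001,-0.0084],"angular": [0,0,0],"jaw": 0.005},
    {"offset": [0,-0.0,-0.021],"angular": [0,0,0],"jaw": 0.005},
    {"offset": [0,0.0017,-0.0335],"angular": [0,0,0],"jaw": 0.005},
    {"offset": [0,0.0041,-0.0458],"angular": [0,0,0],"jaw": 0.005},
    {"offset": [0,0.0072,-0.058],"angular": [0,0,0],"jaw": 0.005}
  ]
}}

```text
time_s: 14.12
eef_pos: [462.9, -221.9, 149.5]
ee_rot: [0.002, 0.658, 0.753, -0.0]
force: [-3.6, -5.2, -0.8]
grip_width: 0.122
```

Run:
```python
from h import *
go();arc(.28,[.34,.4,.46,.52,.56])
d=cap('side');h=cv2.cvtColor(d['img'],cv2.COLOR_RGB2HSV)
m=cv2.inRange(h,(100,150,60),(120,255,255));n,l,s,c=cv2.connectedComponentsWithStats(m);print([s[i].tolist() for i in range(1,n) if s[i][4]>200])
```

```text
t 14.125 p [ 462.9 -221.9  149.5] yaw 7.6 F [-3.6 -5.2 -0.8] w 0.122
0.34 [-0.0001, 0.0039, -0.012]
0.4 [-0.0001, 0.0085, -0.0237]
0.46 [-0.0002, 0.0137, -0.0352]
0.52 [-0.0003, 0.0197, -0.0463]
0.56 [-0.0003, 0.024, -0.0535]
[[275, 144, 60, 44, 1514]]
```

>>> {"fn": "move_arm", "kwargs": {
  "motion": [
    {"offset": [0,0.0039,-0.012],"angular": [0,0,0],"jaw": 0.005},
    {"offset": [0,0.0085,-0.0237],"angular": [0,0,0],"jaw": 0.005},
    {"offset": [0,0.0137,-0.0352],"angular": [0,0,0],"jaw": 0.005},
    {"offset": [0,0.0197,-0.0463],"angular": [0,0,0],"jaw": 0.005},
    {"offset": [0,0.024,-0.0535],"angular": [0,0,0],"jaw": 0.005}
  ]
}}

```text
time_s: 14.8
eef_pos: [485.7, -218.8, 203.6]
ee_rot: [0.002, 0.658, 0.753, -0.001]
force: [-10.5, -5.4, 3.5]
grip_width: 0.122
```

Run:
```python
from h import *
go();arc(.56,[.63,.70,.77,.84,.9])
```

```text
t 14.8 p [ 485.7 -218.8  203.6] yaw 7.6 F [-10.5  -5.4   3.5] w 0.122
0.63 [-0.0001, 0.0082, -0.0122]
0.7 [-0.0002, 0.0173, -0.0237]
0.77 [-0.0003, 0.0272, -0.0346]
0.84 [-0.0004, 0.0378, -0.0448]
0.9 [-0.0005, 0.0474, -0.0529]
```

>>> {"fn": "move_arm", "kwargs": {
  "motion": [
    {"offset": [0,0.0072,-0.0122],"angular": [0,0,0],"jaw": 0.005},
    {"offset": [0,0.0163,-0.0237],"angular": [0,0,0],"jaw": 0.005},
    {"offset": [0,0.0262,-0.0346],"angular": [0,0,0],"jaw": 0.005},
    {"offset": [0,0.0365,-0.0448],"angular": [0,0,0],"jaw": 0.005},
    {"offset": [0,0.0464,-0.0529],"angular": [0,0,0],"jaw": 0.005}
  ]
}}

```text
time_s: 15.42
eef_pos: [531.9, -212.6, 258.2]
ee_rot: [0.003, 0.659, 0.752, -0.001]
force: [-10.8, -4.1, 12.3]
grip_width: 0.12
```

>>> {"fn": "move_arm", "kwargs": {
  "motion": [
    {"offset": [0,0,0],"angular": [0,0,0],"jaw": 0.005},
    {"offset": [0,0,0],"angular": [0,0,0],"jaw": 0.005}
  ]
}}

```text
time_s: 15.68
eef_pos: [531.8, -212.6, 258.2]
ee_rot: [0.003, 0.659, 0.753, -0.001]
force: [-11.5, -3.4, 14.6]
grip_width: 0.122
```

Run:
```python
from h import *
go();arc(.9,[.86,.82,.77,.72,.68])
d=cap('scene');t=cap('side')
im=np.hstack([cv2.resize(d['img'][130:310,370:530],(400,450)),cv2.resize(t['img'][60:220,250:380],(366,450))])
cv2.imwrite('pics/m.png',im[:,:,::-1])
s,_=st();p=s['eef_pos'];b0=np.array([455.3,-222.9,90.8])
# angle estimate: grasped bar point displacement on a 210 mm circle
dz=p[2]-b0[2];dx=np.hypot(*(p-b0)[:2]);print('angle',2*np.arctan2(dx,dz), np.arcsin(dz/210))
```

```text
t 15.675 p [ 531.8 -212.6  258.2] yaw 7.6 F [-11.5  -3.4  14.6] w 0.122
0.86 [0.0001, -0.0065, 0.0053]
0.82 [0.0001, -0.0128, 0.0109]
0.77 [0.0002, -0.0203, 0.0182]
0.72 [0.0003, -0.0274, 0.0259]
0.68 [0.0003, -0.0328, 0.0324]
angle 0.8640022271660444 0.9218236941472187
```

View pics/m.png

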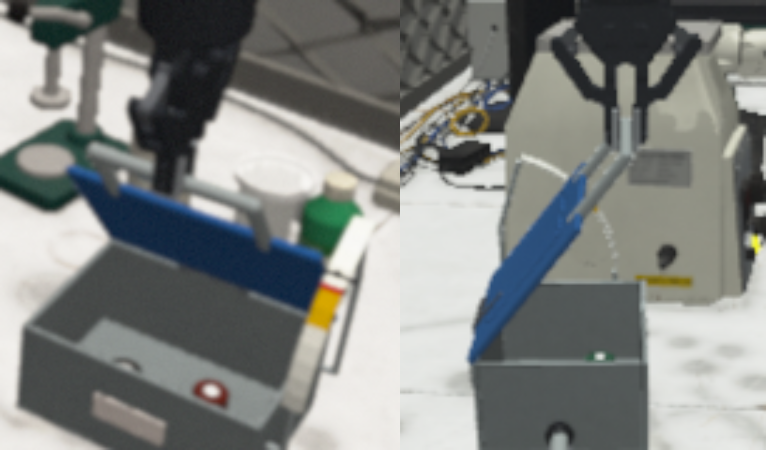

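Hatch is held open beyond the mark. Measuring its angle from the bar-end pixels (side ≈(331,114), scene ≈(407,190)).

Run:
```python
from h import *
import pickle
D=pickle.load(open('d0.pkl','rb'))
f=np.array([np.cos(np.radians(7.4)),np.sin(np.radians(7.4)),0]);b=np.array([447.2,-162.5,95])
for th in(.8,.84,.88,.92,.96): 
    X=b+210*((1-np.cos(th))*f+np.array([0,0,np.sin(th)])); print(th,proj(D['side'],X).round(1),proj(D['scene'],X).round(1))
x,e=tri([(D['side'],(331,114)),(D['scene'],(407,190))]);print(x,e,np.arctan2(x[2]-95,210-(x-b)[:2]@f[:2]))
```

```text
0.8 [336.  121.1] [403.5 197.9]
0.84 [333.3 118.7] [405.5 193.7]
0.88 [330.6 116.4] [407.4 189.6]
0.92 [327.7 114.2] [409.5 185.6]
0.96 [324.7 112.1] [411.5 181.7]
[ 520.54713641 -154.5061162   260.09443767] [2.3, 2.3] 0.8808835856246423
```

Angle ≈0.88. I'll raise a little more for margin, relieving the radial force, then come down.

>>> {"fn": "move_arm", "kwargs": {
  "motion": [
    {"offset": [0,0.003,-0.004],"angular": [0,0,0],"jaw": 0.005},
    {"offset": [0,0.0065,-0.0075],"angular": [0,0,0],"jaw": 0.005},
    {"offset": [0,0.0065,-0.0075],"angular": [0,0,0],"jaw": 0.005},
    {"offset": [0,0.0065,-0.0075],"angular": [0,0,0],"jaw": 0.005}
  ]
}}

```text
time_s: 16.27
eef_pos: [538.8, -211.6, 264.0]
ee_rot: [0.003, 0.659, 0.753, -0.0]
force: [-3.9, -4.4, 5.5]
grip_width: 0.12
```

Run:
```python
from h import *
go();arc(.925,[.88,.83,.78,.73,.68])
```

```text
t 16.275 p [ 538.8 -211.6  264. ] yaw 7.6 F [-3.9 -4.4  5.5] w 0.12
0.88 [0.0001, -0.0074, 0.0058]
0.83 [0.0001, -0.0154, 0.0127]
0.78 [0.0002, -0.023, 0.0199]
0.73 [0.0003, -0.0302, 0.0275]
0.68 [0.0003, -0.037, 0.0355]
```

>>> {"fn": "move_arm", "kwargs": {
  "motion": [
    {"offset": [0,-0.0074,0.0058],"angular": [0,0,0],"jaw": 0.005},
    {"offset": [0,-0.0154,0.0127],"angular": [0,0,0],"jaw": 0.005},
    {"offset": [0,-0.023,0.0199],"angular": [0,0,0],"jaw": 0.005},
    {"offset": [0,-0.0302,0.0275],"angular": [0,0,0],"jaw": 0.005},
    {"offset": [0,-0.037,0.0355],"angular": [0,0,0],"jaw": 0.005}
  ]
}}

```text
time_s: 16.9
eef_pos: [502.3, -216.5, 227.8]
ee_rot: [0.004, 0.658, 0.753, 0.0]
force: [-3.2, -4.9, 4.3]
grip_width: 0.12
```

>>> {"fn": "move_arm", "kwargs": {
  "motion": [
    {"offset": [0,0,0],"angular": [0,0,0],"jaw": 0.005},
    {"offset": [0,0,0],"angular": [0,0,0],"jaw": 0.005},
    {"offset": [0,0,0],"angular": [0,0,0],"jaw": 0.005}
  ]
}}

```text
time_s: 17.27
eef_pos: [502.3, -216.5, 227.8]
ee_rot: [0.003, 0.659, 0.753, -0.0]
force: [-4.4, -5.1, 4.4]
grip_width: 0.119
```

Run:
```python
from h import *
go()
d=cap('scene');t=cap('side')
im=np.hstack([cv2.resize(d['img'][130:310,370:530],(400,450)),cv2.resize(t['img'][60:340,250:380],(209,450))])
cv2.imwrite('pics/n.png',im[:,:,::-1])
f=np.array([np.cos(np.radians(7.4)),np.sin(np.radians(7.4)),0]);b=np.array([447.2,-162.5,95])
for th in(.56,.62,.68,.74,.8): 
    X=b+210*((1-np.cos(th))*f+np.array([0,0,np.sin(th)])); q=proj(d,X);r=proj(t,X);print(th,r.round(1),q.round(1),'crop',((q-[370,130])*2.5).round(0))
h=cv2.cvtColor(t['img'],cv2.COLOR_RGB2HSV);m=cv2.inRange(h,(5,180,100),(17,255,255));n,l,s,c=cv2.connectedComponentsWithStats(m)
print([(s[i].tolist(),c[i].round(1).tolist()) for i in range(1,n) if s[i][4]>60])
```

```text
t 17.275 p [ 502.3 -216.5  227.8] yaw 7.6 F [-4.4 -5.1  4.4] w 0.119
0.56 [349.5 137.2] [393.1 223.9] crop [ 58. 235.]
0.62 [346.6 133. ] [395.5 217.3] crop [ 64. 218.]
0.68 [343.3 128.8] [398.  210.8] crop [ 70. 202.]
0.74 [339.8 124.9] [400.7 204.3] crop [ 77. 186.]
0.8 [336.  121.1] [403.5 197.9] crop [ 84. 170.]
[([257, 257, 19, 55, 736], [265.9, 286.0]), ([338, 257, 18, 54, 744], [346.7, 285.6])]
```

The viewer limit is reached, so I'll check numerically: the lid's front corner from the blue mask.

Run:
```python
from h import *
d=cap('scene');t=cap('side')
f=np.array([np.cos(np.radians(7.4)),np.sin(np.radians(7.4)),0]);b=np.array([502,-116.5,95])
for th in(.56,.62,.68,.74,.8):
    X=b+152*((1-np.cos(th))*f+np.array([0,0,np.sin(th)])); print(th,'side',proj(t,X).round(1),'scene',proj(d,X).round(1))
for n,I,(u,v,w,h_) in(('side',t,(250,80,110,120)),('scene',d,(370,170,150,150))):
    m=cv2.inRange(cv2.cvtColor(I['img'],cv2.COLOR_RGB2HSV),(100,140,50),(125,255,255))[v:v+h_,u:u+w]
    c=max(cv2.findContours(m,0,2)[0],key=cv2.contourArea);a=cv2.approxPolyDP(c,4,True)[:,0]+[u,v];print(n,a.tolist())
s,_=st();print(s['force'].round(1),s['grip_width'])
```

```text
0.56 side [327.6 155.5] scene [387.9 217.9]
0.62 side [325.4 152.4] scene [389.5 213.4]
0.68 side [322.9 149.4] scene [391.3 209. ]
0.74 side [320.3 146.5] scene [393.1 204.7]
0.8 side [317.5 143.8] scene [395.  200.4]
side [[322, 126], [283, 158], [281, 169], [288, 167], [277, 176], [275, 188], [322, 150], [317, 146], [323, 139], [323, 130], [318, 131]]
scene [[472, 242], [493, 250]]
[-4.2 -5.1  4.9] 0.11927484345052351
```

Side-view lid corner is at (322,150), so the angle is about 0.68–0.69, well inside the yellow zone, with the grip steady and the ear defenders unmoved. Handing in.

```bash
python3 -c "
from h import *
print(ctrl.finish_job());go()"
```

```text
the job is handed in; nothing more can be done
None
the job is handed in; nothing more can be done
```

The job is handed in: the ear defenders hang on the rail, and the hatch is still held in the gripper inside the yellow zone. I get no verdict back, so what follows are my own measurements.

- **Ear defenders:** they hang over the bar with one cup on each side. The gripper read about 0 N after letting go. Both cups sat at the same height in the side picture and had not moved when I checked again at the end.
- **Raising the hatch:** I lifted it in the gripper past the red mark. From two camera views it was at about 0.88 rad. I then went roughly 0.05 rad higher for margin, well short of 1.2.
- **Final hold:** I brought it back down to about 0.68–0.69 rad. The arm's position gave 0.67–0.71 and the lid's corner in the side view gave about 0.69. The arm was still, with a firm grip on the bar, and about 17 s of the 61 s had been used.

- **Not fully checked:** the scene camera's colour mask failed on the last hatch check, and I had reached the picture limit. The final angle therefore rests on the side view and the arm's position, and I could not look at the final pose.
- **Contact while lowering:** lowering the ear defenders onto the rail met up to about 21 N upward, either cushion or fingertips on the bar. I backed off before letting go.
- **Other things on the bench:** I kept the arm's path clear of them but did not measure their positions again at the end.

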